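# Fit the feed-lever return spring

## Robot

A 7-joint arm with a two-finger parallel gripper is mounted at the origin on the work surface. World frame = base frame: x ahead of the robot, y to its left, z up, the work surface at z = 0. Lengths are in m, angles in rad, forces in N, time in s.
With the tool pointing down it reaches from about 0.425 to 0.95 m from the base axis. Payload 16.7 kg.
Tool frame: the origin (TCP) lies at the very end of the fingers, on their centre line; the grasp point (between the pads) lies 19 mm behind it; z points along the fingers, x is the direction in which the jaws open and shut, and the axes are right-handed (so a half turn about z gives the same grasp; the last joint's range is limited). The gripper opens to 94 mm and grips with 3 to 60 N. Pads are 16 mm wide; open, the fingers measure 119 mm over their backs; the gripper's body (75 mm by 177 mm) begins 78 mm behind the grasp point.
Start: joints at [0.957, 0.426, 0.074, 1.606, -0.034, 1.111, -0.067], TCP at [0.303, -0.603, 0.205] pointing down, gripper open.
Joint ranges: [-2.85, 2.85], [-0.5, 2.14], [-1.23, 1.37], [0.21, 2.46], [-1.02, 4.16], [0.16, 2.05], [-2.73, 2.73]. Speed limits (rad/s): [1.89, 1.89, 2.39, 2.39, 3.01, 3.01, 3.01].

## Interface

Orientations are given as a 3x3 rotation matrix whose columns are the frame's x, y, z axes.
In Python, from plant import get_obs, snapshot, sign_off, boxes_of, trace gives the robot as it stands.
- The arm moves only by the tool servo_tool, never from a script. Its arguments are lists of equal length, an entry for each row: "xyz": the shift along the tool's x, y, z in mm, a list of three; "rot": the turn, a rotation vector about the tool's x, y, z in rad, a list of three; "hand": the gripper's target within -1 to 1 (fully open at 1, half-way at 0, shut at -1). In form: {"xyz": [[tx, ty, tz], ...], "rot": [[ax, ay, az], ...], "hand": [hand, ...]}. A call has 1 to 20 rows; each row is the pose to reach, as a shift and turn from the pose commanded when the call began, along the tool's axes at that moment; what a row does not reach only later rows make up. A row lasts 1/8 s, in which the tool goes at most 62.5 mm and 10.7 degrees, less where a joint would pass 70% of its speed; a pose out of reach is approached as far as the arm can. A call with a gripper value outside its range is refused whole. The fingers move at their own pace and stop on an object; the grip force is fixed at half the most. Time passes only in rows, so rows that repeat a pose let the fingers close. It gives the time, the measured TCP pose, the force and the opening at its end, in the units of the state.
- get_obs(): the state, without advancing time (a new reading comes with each control period).
- snapshot(name): name is "side" or "top"; returns a dict with "img" (384x512x3 uint8, red, green, blue), "z_map" (384x512 float32, m along the optical axis (not along the pixel's ray), 0 where there is no reading), "fx", "fy", "cx", "cy" (pixels), "extrinsics" (4x4, takes a point from camera to world coordinates). Camera axes: x right, y up, looking along -z (the intrinsics and any distortion apply to the point x, -y, -z); pixel columns grow to the right and rows downward; lengths in m; the calibration is good to about 2 mm. A picture is of the moment at which its call begins.
- sign_off(): hands the job in, once; it reports no verdict.
Trained networks look in a picture, given as the dict that the camera call returned (one of the last four; its "shot" number tells which), for a name from the list of things; names that differ only in an ending like _2 or _b are one class to them, and where a whole thing is asked for, a point or a joint stands for the part that bears it (a point fixed in the world has none). Each returns a list of dicts, best first, with "p" (0 to 1); they miss things now and then, are a little off and sometimes report something else, mostly with a low value. They report only what shows in the picture. A call takes as long as a camera call. They do not tell look-alikes from the thing itself.
- boxes_of(target, picture): "location" ([x, y, z] in m, in the coordinates of the camera as it stood for that picture, good to about 4 mm: the middle of the surface that is visible of it).
- trace(target, picture): "pixels" (384x512 bool, what is visible of it).
The state is a dict: "time": time; "joints": joint angles; "dq": joint speeds; "joint_torque": joint torques, N m; "eef_pos": TCP position; "tcp_rot": TCP orientation; "wrist_force": force on the tool from outside, world axes, zero at the start; "moment": the same for the moment, N m; "finger_gap": finger opening in m.
Only numpy, scipy, OpenCV 4.12 (cv2) and the standard library are available. Lean on these libraries where they do the work, as an engineer would, in place of code of your own. Each camera call takes 0.05 s, during which the arm holds its last target. There are 200 camera calls.

## Task

Fit the long tension spring to the blue-cheeked machine base: put its down-turned hook end down into the big hole of the anchor plate, then stretch the spring and drop its eye over the headed post, fully down under the head onto the collar. Let go of it there, held by its own tension; the short spring on the twin cradle is a spare for another machine.

Things in the scene. Friction and masses are not known exactly. Their poses are not given: they have to be found in the camera images.
- spring: Hook end of the LONG loose steel spring (110 g) on a wooden cradle (short one: not wanted). Origin: bend of the hook, on the centre line, 55 mm above the bench; +x to the eye, +z up. Hook: 6 mm wire straight down to 41 mm below origin. Wire level x 0-20 mm, then coils 18 mm dia. Rigid but for stretch along x: 0-85 mm, 2 N + 0.15 N/mm. Held by the grip block it stays straight, lifts whole.
- spring_eye: Eye end of the long spring, 150 mm from the hook when slack. Origin: eye centre, on the centre line; +x away from hook, +z up. Eye: level ring, 6 mm wire, 34 mm clear inside. Hold it by the dark grip block: centre x = -48 mm, 24 mm long (x), 14 wide (y), from 9 below to 24 mm above the centre line, sides free. Below it only a 12 mm wide cradle board on a foot 70 wide, 10 mm high.
- anchor: Fixed dark steel base, 285 x 76 x 12 mm, with a steel anchor plate on two blue cheeks at one end. Origin: on the bench below the centre of the plate's round hole; +x towards the post, +z up. Plate 46 (x) x 60 (y) x 8 mm, top 60 mm above the bench; hole 26 mm diameter, right through, smooth and greased, free below down to the base's top at 12 mm.
- post: Fixed headed post on a blue bracket at the base's other end, 190-215 mm from the hole along the base's x (varies). Origin: on the bench, on the post's axis, +z up. Dark collar 48 mm dia, top 60 mm above the bench; on it the post, 10 mm dia, tapered head 14 mm dia, top at 77 mm. With the eye home on the collar and the hook in the hole the spring lies level, centre line at 63 mm.
Things that resemble listed ones, but are neither listed nor needed, are in the scene too. What is shaped like the spring but green or red is not meant.

How it is judged:
On the way, in this order (a step that is already met when the one before it is completed fails the run):
1. the hook is down in the anchor hole while the spring is still slack (horizontal distance between spring and anchor below 0.016 m and z of spring in the frame of anchor below 0.091 m and distance between spring and spring_eye below 0.156 m), for 0.1 s.
2. hook still in the hole, the spring is stretched and its eye is down over the post (horizontal distance between spring and anchor below 0.016 m and z of spring in the frame of anchor below 0.08 m and horizontal distance between spring_eye and post below 0.018 m and z of spring_eye in the frame of post between 0.055 and 0.07 m and distance between spring and spring_eye above 0.158 m), for 0.2 s.
At the end, for the whole second after the job is handed in: Long spring released and at rest: hook within 16 mm of the hole axis, its bend under 20 mm above the plate; eye centre within 18 mm of the post axis and 55 to 70 mm above the bench (home 63), below the head; hook to eye centre over 158 mm (150 slack) (all of step 2 and linear speed of each of spring, spring_eye below 0.02 m/s); the robot touches nothing.
It also fails if it takes over 38 s, if anything falls off the work surface, if the arm or the gripper's body presses on something with over 40 N, if the wrist force passes 120 N, or if a joint passes its speed limit or range.

## Working session

There is one attempt and no reset: what is moved stays moved. The work goes in short steps, Python scripts to look and compute and a tool call to move; the robot and the scene stay as the last step left them, time stands still between calls to the robot, and variables do not carry over. Pictures are saved under pics/ and viewed, about 8 in all and at most 12, crops included, and the job is handed in when it is done.

Besides the shell and the picture viewer there is one more tool, called after "Emit:" as name(argument=value, ...) on one line, values as JSON. servo_tool: Moves the arm, as the interface text tells. Its arguments: {"type":"object","properties":{"xyz":{"type":"array","items":{"type":"array","items":{"type":"number"}}},"rot":{"type":"array","items":{"type":"array","items":{"type":"number"}}},"hand":{"type":"array","items":{"type":"number"}}},"required":["xyz","rot","hand"]}

```bash
mkdir -p pics; ls; cat > h.py <<'E'
import numpy as np, cv2
from plant import *
def cloud(s):
    z=s["z_map"]; v,u=np.mgrid[:z.shape[0],:z.shape[1]]
    p=np.stack([(u-s["cx"])/s["fx"]*z,-(v-s["cy"])/s["fy"]*z,-z,np.ones_like(z)],-1)
    w=(p@np.array(s["extrinsics"]).T)[...,:3]; w[z==0]=np.nan
    return w
def save(s,n,crop=None,k=1):
    im=s["img"][...,::-1]
    if crop: a,b,c,d=crop; im=im[b:d,a:c]
    cv2.imwrite("pics/"+n,cv2.resize(im,None,fx=k,fy=k,interpolation=cv2.INTER_CUBIC))
def toolrel(p):  # world point -> mm in tool axes
    o=get_obs(); return (np.array(o["tcp_rot"]).T@(np.array(p)-o["eef_pos"])*1000).round(1)
E
python3 - <<'E'
from h import *
import pickle
a=snapshot("top"); b=snapshot("side")
pickle.dump((a,b),open("s0.pkl","wb"))
cv2.imwrite("pics/a.png",cv2.resize(a["img"][...,::-1],(796,597))); cv2.imwrite("pics/b.png",cv2.resize(b["img"][...,::-1],(796,597)))
o=get_obs(); print(o)
for s in (a,b):
  print(np.array(s["extrinsics"]).round(3).tolist(), s["fx"],s["cx"],s["cy"],s.keys())
  for n in ("spring","spring_eye","anchor","post"):
    for d in boxes_of(n,s)[:4]:
      print(n,round(d["p"],2),(np.array(s["extrinsics"])@np.r_[d["location"],1])[:3].round(3))
E
```

```text
pics
{'time': 0.1, 'joints': array([ 0.95648062,  0.42665676,  0.0738987 ,  1.60652202, -0.03412306,
        1.11080997, -0.06708463]), 'dq': array([-6.54788959e-04, -5.19758173e-04, -9.74330221e-05, -3.39223644e-03,
       -1.97918015e-03, -4.62631885e-04, -3.46915949e-04]), 'joint_torque': array([ 7.52520020e-03, -9.37455869e+01,  3.67659643e+00, -4.55041444e+01,
       -4.85376630e-02,  1.67308829e-02, -6.12696027e-08]), 'eef_pos': array([ 0.30235638, -0.60306   ,  0.20486474]), 'tcp_rot': array([[ 4.48197428e-01, -8.93934412e-01, -5.76200921e-04],
       [-8.93933880e-01, -4.48197792e-01,  9.78240335e-04],
       [-1.13273468e-03,  7.66407226e-05, -9.99999356e-01]]), 'wrist_force': array([ 1.10118301, -0.21703207,  0.52934779]), 'moment': array([ 0.01485159, -0.02275867, -0.00132149]), 'finger_gap': 0.0944616008893104}
[[0.027, 0.994, -0.107, 0.339], [-0.999, 0.03, 0.027, -0.115], [0.03, 0.106, 0.994, 1.172], [0.0, 0.0, 0.0, 1.0]] 427.0760129933202 256.95173688556747 192.6580218700818 dict_keys(['img', 'z_map', 'fx', 'fy', 'cx', 'cy', 'extrinsics', 'shot'])
spring 0.96 [ 0.298 -0.584  0.021]
spring 0.59 [ 0.617 -0.181  0.06 ]
spring_eye 0.56 [ 0.285 -0.597  0.024]
spring_eye 0.52 [ 0.619 -0.168  0.058]
spring_eye 0.51 [ 0.325 -0.257  0.02 ]
anchor 0.55 [0.548 0.131 0.008]
post 0.63 [0.559 0.244 0.063]
[[-0.72, 0.522, -0.458, -0.189], [-0.694, -0.525, 0.493, 0.553], [0.017, 0.672, 0.74, 1.092], [0.0, 0.0, 0.0, 1.0]] 427.939021547779 251.1803946847657 191.53331323451687 dict_keys(['img', 'z_map', 'fx', 'fy', 'cx', 'cy', 'extrinsics', 'shot'])
spring 0.72 [ 0.296 -0.246  0.022]
spring_eye 0.59 [ 0.613 -0.163  0.059]
spring_eye 0.53 [ 0.312 -0.255  0.021]
anchor 0.93 [0.541 0.134 0.014]
post 0.71 [0.548 0.254 0.059]
```

View pics/a.png

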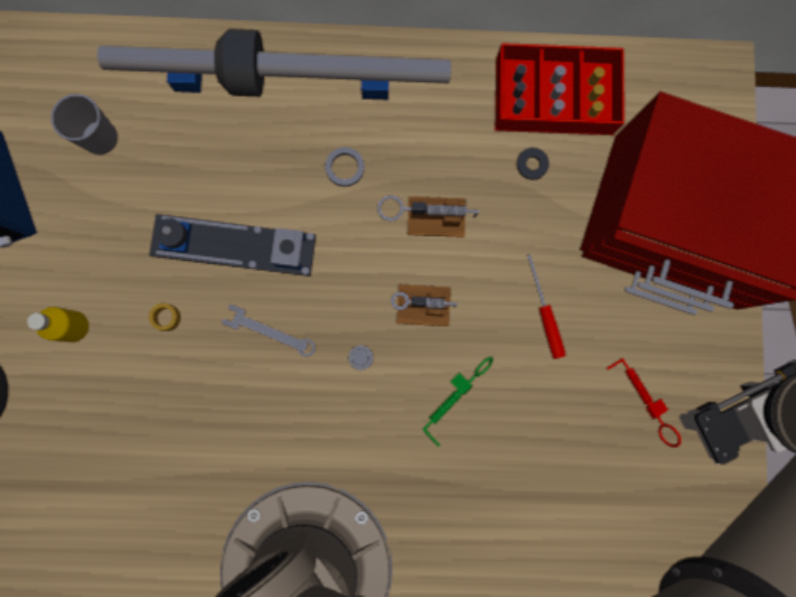

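View pics/b.png

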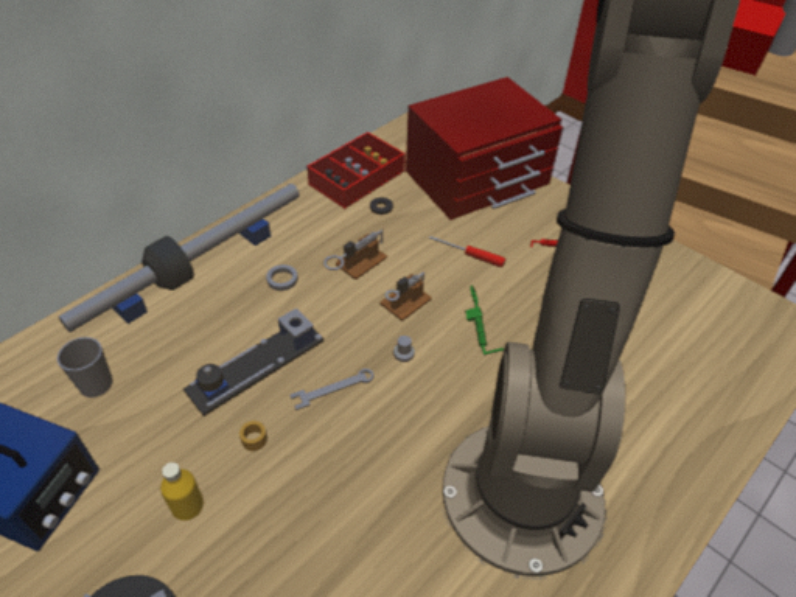

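The top view shows two springs on cradles, A at about (430,211) and B at about (424,303). A is longer (x 378–478 against 392–457), so it looks like the wanted one. The base is at (232,245): plate and hole at (287,247), post at (174,232). The green and red ones are decoys. I'll confirm with a crop and measure.

```bash
python3 - <<'E'
from h import *
import pickle
a,b=pickle.load(open("s0.pkl","rb"))
A=a["img"][115:215,235:320]; B=a["img"][130:185,90:210]
im=np.zeros((600,790,3),np.uint8)
im[:400,:340]=cv2.resize(A,(340,400),interpolation=cv2.INTER_CUBIC)
im[:200,345:781]=cv2.resize(B,(436,200),interpolation=cv2.INTER_CUBIC)
im[210:590,345:785]=cv2.resize(b["img"][145:215,200:281],(440,380),interpolation=cv2.INTER_CUBIC)
cv2.imwrite("pics/c.png",im[...,::-1])
w=cloud(a)
print("heights springs A (rows 125-150 step2, cols 240-310)")
np.set_printoptions(linewidth=250)
print((w[126:152:2,240:312:3,2]*1000).round())
print((w[176:212:2,240:312:3,2]*1000).round())
print("base");print((w[136:180:3,92:206:5,2]*1000).round())
E
```

```text
heights springs A (rows 125-150 step2, cols 240-310)
[[ 2.  2. 57. 58. 58. -1. -0. -2. 11. 10. 12. 11.  1. -1.  2.  5. -2.  3.  5.  1.  1.  3. -2. -3.]
 [-8.  0. 57. -1. -1. 60. -2. -1.  8. 11. 11. 18.  9. 13. 17.  9.  9.  9. 10.  9.  2. -2.  3.  0.]
 [-3. 57. -1.  0.  4.  5. 55. -2. 15. 81. 81. 78. 12. 11.  9. 53. 52. 54. 50. 10. -2.  3.  2. -2.]
 [ 0. 58.  1.  4.  3. -0. 55.  1. 68. 79. 83. 78. 63. 62. 62. 62. 59. 62. 63. 60.  0.  1.  1. -1.]
 [ 2. 59. -1.  6.  1.  1. 59. 61. 72. 80. 81. 82. 67. 64. 66. 62. 61. 64. 69. 63. -2. -2.  1.  0.]
 [ 1. 59.  0.  0.  3.  1. 61. -2. 60. 63. 64. 61. 63. 60. 63. 60. 61. 64. 60. 60. 55. 58. 59.  3.]
 [-2.  1. 58.  1. -3. 60.  1.  3. 33. 32. 37. 41. 42. 39. 38. 43. 56. 50. 57. 56. -0.  1. 36. -1.]
 [ 2.  2. 58. 59. 59. 58. -1.  0. 15. 12. 14. 13. 13. 15. 17. 56. 55. 54. 51. 24. -3.  4.  2.  0.]
 [-2.  1. -2.  3.  1.  1.  1.  0. 14. 10. 11. 11. 11. 11. 13. 49. 50. 55. 48. 12. -2.  0.  2.  4.]
 [-1.  2.  5.  2.  2.  2.  1.  4. 14. 11. 10. 13. 11. 13.  9. 31. 26. 26. 30.  9.  6. -4.  2.  2.]
 [ 2. -1. -1.  0.  4.  4.  6. -1.  8. 10.  8. 10. 10. 11.
[... 2754 characters left out ...]
. 11. 14. 62. 12. 12. 64. 15. -1.]
 [-1. nan 12. 28. 37. 35. 11. 16. 12. 15. 15. 17. 13. 12.  9. 16. 15. 63. 13. 11. 58. 12.  0.]
 [ 4. 16. 15. 20. 19. 23. 15. 14. 11. 15. 12. 12. 14. 12. 15. 12. 12. 59. 60. 57. 56. 16.  1.]
 [-3. -1. -4. -4. 11. 14. 11. 18. 19. 22. 22. 12. 13. 10.  9. 11. 14. 61. 60. 61. 13. 15.  3.]
 [ 2. -1. -0.  3. -2.  1. -4. -1.  4.  9. 11. 12. 20. 12. 20. 13. 14. 54. 63. 64. 41. 12.  3.]
 [ 2.  4. -2.  5.  2. -0.  1.  3.  0.  2.  2. -1.  5.  4. 13. 10. 15. 14. 10. 24. 31. 15. -0.]
 [ 0.  0. -2.  2. -1.  3.  1.  0.  3.  2.  0.  1.  0.  7. -1.  4.  2. -3.  8. 10. 17. 21.  3.]
 [ 1. -0.  1.  3.  1. -1. -3.  6. -1.  3.  3. -3. -3.  4.  3.  0.  4.  3.  0.  4. -1. -2.  2.]]
```

View pics/c.png

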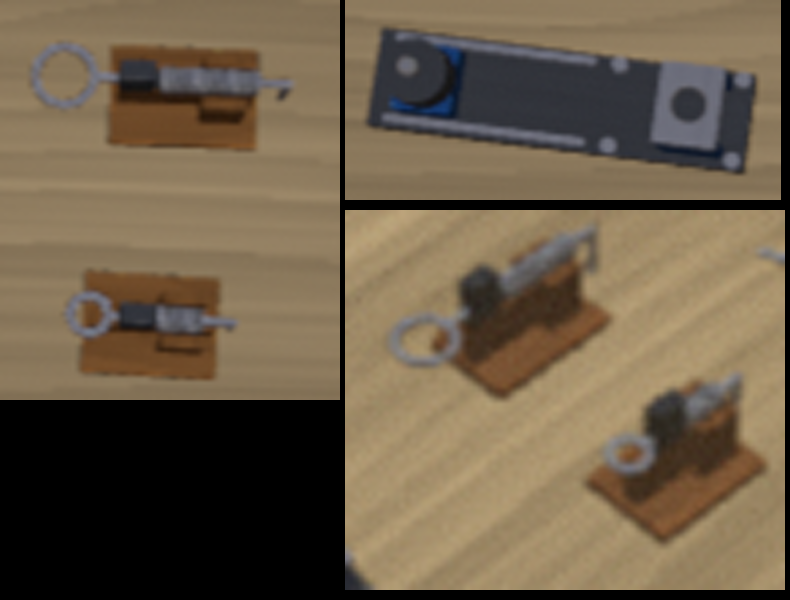

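A (upper) is confirmed as the long spring: big ring, long coil. Next I measure poses.

```bash
cat > meas.py <<'E'
from h import *
def axis(P):
    c,s,_=cv2.minAreaRect((P[:,:2]*1000).astype(np.float32)); return c,s,_
def circ(P):
    A=np.c_[2*P[:,:2],np.ones(len(P))]; x=np.linalg.lstsq(A,(P[:,:2]**2).sum(1),rcond=None)[0]
    return x[:2], np.sqrt(x[2]+x[0]**2+x[1]**2)
E
python3 - <<'E'
from meas import *
import pickle
from scipy.optimize import least_squares
a,b=pickle.load(open("s0.pkl","rb"))
for nm,s in (("top",a),("side",b)):
    w=cloud(s); x,y,z=np.moveaxis(w,-1,0); im=s["img"].astype(int)
    # spring A region
    reg=(x>.56)&(x<.70)&(y>-.26)&(y<-.04)
    blk=w[reg&(z>.074)&(z<.09)]; print(nm,"block",len(blk),np.median(blk,0).round(4),((blk.min(0)+blk.max(0))/2).round(4),np.ptp(blk,axis=0).round(3))
    ring=w[reg&(z>.045)&(z<.066)&(y>np.median(blk[:,1])+.025)]
    f=lambda p,R:np.hypot(R[:,0]-p[0],R[:,1]-p[1])-.020
    r=least_squares(f,[.62,np.median(blk[:,1])+.048],args=(ring,),loss="soft_l1",f_scale=.002); print("ring",len(ring),r.x.round(4),np.median(abs(r.fun)))
    hk=w[reg&(z>.048)&(z<.066)&(y<np.median(blk[:,1])-.072)]
    print("hook pts",hk[np.argsort(hk[:,1])][:8].round(3).tolist())
    reg=(x>.46)&(x<.64)&(y>.0)&(y<.34)
    top=w[reg&(z>.052)&(z<.069)]
    yc=.18
    pl=top[top[:,1]<yc]; co=top[top[:,1]>yc]
    pl=pl[np.linalg.norm(pl-np.median(pl,0),axis=1)<.045]
    print("plate rect",len(pl),axis(pl), "mean",pl.mean(0).round(4))
    # hole pts: low within plate
    c=np.array(axis(pl)[0])/1000
    hp=w[(np.hypot(x-c[0],y-c[1])<.018)&(z<.05)]; print("hole low pts",len(hp),hp.mean(0).round(4) if len(hp) else 0)
    print("collar",len(co),cv2.minEnclosingCircle((co[:,:2]*1000).astype(np.float32)),co.mean(0).round(4))
    hd=w[reg&(z>.0715)&(z<.082)]; print("head",len(hd),hd.mean(0).round(4))
    bs=w[reg&(z>.007)&(z<.02)]; print("base",axis(bs))
E
```

```text
top block 49 [ 0.6162 -0.1724  0.0794] [ 0.6157 -0.1724  0.0794] [0.013 0.021 0.009]
ring 106 [ 0.6164 -0.1239] 0.0016312596169072158
hook pts [[0.614, -0.259, 0.058], [0.616, -0.259, 0.06], [0.614, -0.257, 0.055], [0.617, -0.257, 0.057], [0.61, -0.253, 0.063], [0.624, -0.253, 0.061], [0.612, -0.253, 0.064], [0.62, -0.253, 0.064]]
plate rect 343 ((543.0867919921875, 49.01194763183594), (47.611148834228516, 60.500999450683594), 85.08509063720703) mean [0.5424 0.0488 0.0608]
hole low pts 57 [0.5495 0.0545 0.013 ]
collar 250 ((562.1602783203125, 247.5491943359375), 24.81345558166504) [0.5607 0.2457 0.0607]
head 22 [0.5614 0.2467 0.0771]
base ((549.3213500976562, 172.6813201904297), (178.86239624023438, 331.93768310546875), 0.23846623301506042)
side block 28 [ 0.6122 -0.1717  0.0792] [ 0.6126 -0.1719  0.0787] [0.015 0.027 0.008]
ring 53 [ 0.6138 -0.1245] 0.0017293569774957072
hook pts [[0.609, -0.254, 0.053], [0.614, -0.253, 0.065], [0.619, -0.253, 0.062], [0.608, -0.252, 0.06], [0.607, -0.251, 0.066], [0.604, -0.248, 0.055], [0.604, -0.248, 0.051], [0.613, -0.247, 0.064]]
plate rect 217 ((539.4996337890625, 49.26943588256836), (46.695343017578125, 64.6672592163086), 86.2239990234375) mean [0.5386 0.0501 0.06  ]
hole low pts 16 [0.5459 0.0613 0.0115]
collar 181 ((559.7332153320312, 247.30203247070312), 25.5096492767334) [0.5555 0.2483 0.0601]
head 17 [0.5576 0.2481 0.0761]
base ((557.3554077148438, 175.59967041015625), (330.4815979003906, 161.5816192626953), 89.31453704833984)
```

```bash
python3 - <<'E'
from meas import *
import pickle
a,b=pickle.load(open("s0.pkl","rb"))
for s in (a,b):
    w=cloud(s); x,y,z=np.moveaxis(w,-1,0)
    h=w[(abs(x-.615)<.03)&(y>-.31)&(y<-.256)&(z>.047)&(z<.066)]
    h=h[np.argsort(h[:,1])]; print(h.round(3).tolist())
    c=w[(x>.5)&(x<.8)&(y<-.35)&(z>.05)]; print("cabinet",np.nanmin(c,0),np.nanmax(c,0))
print(toolrel([.45,-.25,.26]), toolrel([.615,-.172,.14]))
E
```

```text
[[0.616, -0.276, 0.052], [0.617, -0.275, 0.058], [0.613, -0.274, 0.051], [0.614, -0.272, 0.059], [0.616, -0.272, 0.061], [0.614, -0.271, 0.048], [0.614, -0.27, 0.059], [0.616, -0.27, 0.06], [0.616, -0.267, 0.059], [0.613, -0.267, 0.061], [0.614, -0.265, 0.058], [0.616, -0.264, 0.062], [0.614, -0.262, 0.056], [0.617, -0.262, 0.057], [0.614, -0.259, 0.058], [0.616, -0.259, 0.06], [0.614, -0.257, 0.055], [0.617, -0.257, 0.057]]
cabinet [ 0.50001958 -0.74327723  0.05002088] [ 0.79968791 -0.3519552   0.20798182]
[[0.613, -0.278, 0.05], [0.61, -0.274, 0.059], [0.61, -0.274, 0.049], [0.612, -0.271, 0.054], [0.616, -0.271, 0.052], [0.61, -0.27, 0.061], [0.61, -0.27, 0.052], [0.615, -0.27, 0.058], [0.614, -0.263, 0.058], [0.611, -0.26, 0.057]]
cabinet [ 0.50003517 -0.81725652  0.05026529] [ 0.79963036 -0.35022967  0.20771351]
[-249.8 -290.2  -54.5] [-245.5 -472.7   65.5]
```

Emit:
servo_tool(xyz=[[0,0,-60],[-80,-93,-60],[-120,-140,-60],[-160,-186,-60],[-200,-232,-60],[-240,-279,-60],[-248,-340,-30],[-247,-400,0],[-246,-450,30],[-245,-473,45],[-245,-473,60],[-245,-473,60]], rot=[[0,0,0],[0,0,-0.16],[0,0,-0.32],[0,0,-0.48],[0,0,-0.64],[0,0,-0.8],[0,0,-0.95],[0,0,-1.098],[0,0,-1.098],[0,0,-1.098],[0,0,-1.098],[0,0,-1.098]], hand=[0.2,0.2,0.2,0.2,0.2,0.2,0.2,0.2,0.2,0.2,0.2,0.2])

```text
time: 2.0
eef_pos: [0.6147, -0.1718, 0.1436]
tcp_rot: [[1.0, -0.007, -0.003], [-0.007, -1.0, 0.001], [-0.003, -0.001, -1.0]]
wrist_force: [0.4, -0.8, 1.0]
finger_gap: 0.0567
```

Emit:
servo_tool(xyz=[[0,0,40],[0,0,70],[0,0,95],[0,0,103],[0,0,103],[0,0,103],[0,0,103],[0,0,103],[0,0,103],[0,0,103]], rot=[[0,0,0],[0,0,0],[0,0,0],[0,0,0],[0,0,0],[0,0,0],[0,0,0],[0,0,0],[0,0,0],[0,0,0]], hand=[0.2,0.2,0.2,0.2,-1,-1,-1,-1,-1,-1])

```text
time: 3.25
eef_pos: [0.6157, -0.1723, 0.0428]
tcp_rot: [[1.0, -0.008, 0.0], [-0.008, -1.0, -0.0], [0.0, 0.0, -1.0]]
wrist_force: [-1.3, 0.2, 5.4]
finger_gap: 0.0142
```

Emit:
servo_tool(xyz=[[0,0,-30],[0,0,-70],[0,0,-100],[-10,-50,-100],[-22,-110,-100],[-34,-170,-100],[-46,-230,-100],[-58,-285,-100],[-67,-322,-100],[-67,-322,-100],[-67,-322,-100],[-67,-322,-100]], rot=[[0,0,0],[0,0,0],[0,0,0],[0,0,0],[0,0,0.03],[0,0,0.05],[0,0,0.07],[0,0,0.091],[0,0,0.091],[0,0,0.091],[0,0,0.091],[0,0,0.091]], hand=[-1,-1,-1,-1,-1,-1,-1,-1,-1,-1,-1,-1])

```text
time: 4.75
eef_pos: [0.5515, 0.1487, 0.1424]
tcp_rot: [[0.995, -0.101, -0.0], [-0.101, -0.995, -0.0], [-0.0, 0.0, -1.0]]
wrist_force: [-0.5, -0.1, -1.3]
finger_gap: 0.0139
```

```bash
python3 - <<'E'
from meas import *
import pickle
a=snapshot("top"); b=snapshot("side"); pickle.dump((a,b),open("s1.pkl","wb"))
o=get_obs(); print(o["eef_pos"],np.array(o["tcp_rot"]).round(4).tolist(),o["wrist_force"])
im=np.zeros((600,800,3),np.uint8)
im[:,:400]=cv2.resize(a["img"][100:220,90:220],(400,600)); im[:,400:]=cv2.resize(b["img"][160:280,110:225],(400,600))
cv2.imwrite("pics/d.png",im[...,::-1])
for s in (a,b):
    w=cloud(s);x,y,z=np.moveaxis(w,-1,0)
    m=(x>.45)&(x<.65)&(y>-.0)&(y<.105)&(z>.075)&(z<.2)
    P=w[m]; P=P[np.argsort(P[:,1])]; print(len(P),P[:24].round(3).tolist())
E
```

```text
[0.55143163 0.14903573 0.14242052] [[0.9949, -0.1006, -0.0001], [-0.1006, -0.9949, -0.0002], [-0.0001, 0.0002, -1.0]] [-0.90812538 -0.33096002 -0.68185289]
148 [[0.541, 0.045, 0.139], [0.541, 0.045, 0.154], [0.543, 0.045, 0.12], [0.54, 0.045, 0.118], [0.544, 0.045, 0.152], [0.541, 0.046, 0.13], [0.54, 0.046, 0.145], [0.542, 0.046, 0.16], [0.54, 0.047, 0.156], [0.538, 0.047, 0.153], [0.54, 0.047, 0.12], [0.54, 0.048, 0.135], [0.542, 0.049, 0.159], [0.54, 0.049, 0.157], [0.545, 0.05, 0.155], [0.542, 0.051, 0.161], [0.54, 0.052, 0.157], [0.545, 0.052, 0.157], [0.542, 0.054, 0.16], [0.545, 0.054, 0.158], [0.54, 0.054, 0.156], [0.542, 0.056, 0.16], [0.54, 0.057, 0.155], [0.545, 0.057, 0.155]]
47 [[0.54, 0.045, 0.127], [0.538, 0.045, 0.138], [0.536, 0.046, 0.145], [0.537, 0.046, 0.136], [0.538, 0.047, 0.126], [0.539, 0.047, 0.116], [0.545, 0.047, 0.138], [0.538, 0.047, 0.122], [0.537, 0.048, 0.159], [0.539, 0.048, 0.14], [0.541, 0.048, 0.125], [0.54, 0.049, 0.157], [0.539, 0.049, 0.132], [0.535, 0.049, 0.157], [0.536, 0.049, 0.147], [0.54, 0.049, 0.122], [0.537, 0.05, 0.138], [0.535, 0.05, 0.153], [0.539, 0.051, 0.119], [0.538, 0.051, 0.156], [0.537, 0.052, 0.153], [0.54, 0.053, 0.16], [0.539, 0.054, 0.157], [0.536, 0.056, 0.157]]
```

View pics/d.png

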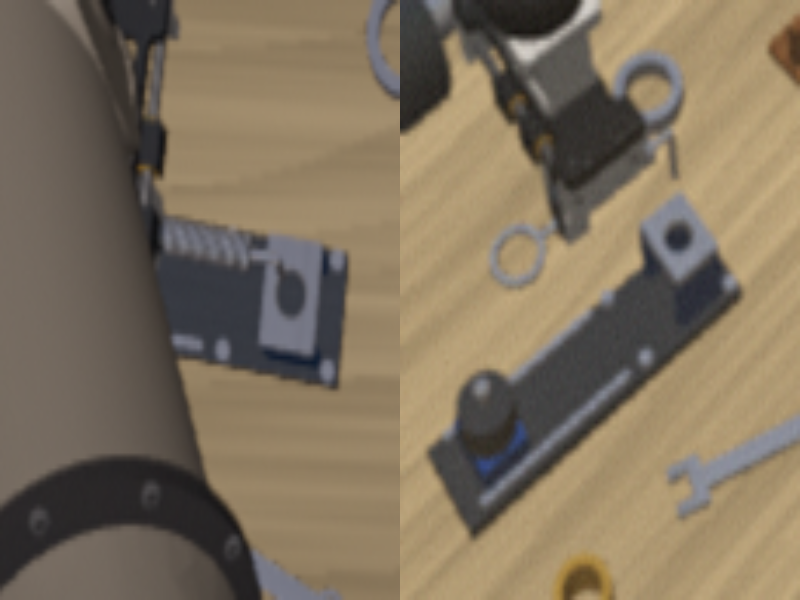

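View: the side picture shows the held spring level, with the hook right over the plate hole; numbers agree within 1–2 mm. Lowering.

Emit:
servo_tool(xyz=[[1,-1,20],[1,-1,40],[1,-1,55],[1,-1,64],[1,-1,69],[1,-1,69],[1,-1,69],[1,-1,69]], rot=[[0,0,0],[0,0,0],[0,0,0],[0,0,0],[0,0,0],[0,0,0],[0,0,0],[0,0,0]], hand=[-1,-1,-1,-1,-1,-1,-1,-1])

```text
time: 5.85
eef_pos: [0.5525, 0.1511, 0.074]
tcp_rot: [[0.995, -0.099, 0.001], [-0.099, -0.995, 0.0], [0.001, -0.0, -1.0]]
wrist_force: [-0.5, -0.1, -1.1]
finger_gap: 0.0139
```

```bash
python3 - <<'E'
from meas import *
import pickle
from scipy.optimize import least_squares
a=snapshot("top"); b=snapshot("side"); pickle.dump((a,b),open("s2.pkl","wb"))
o=get_obs(); print(o["eef_pos"],o["wrist_force"])
im=cv2.resize(b["img"][160:280,110:240],(780,590),interpolation=cv2.INTER_CUBIC); cv2.imwrite("pics/e.png",im[...,::-1])
w=cloud(b);x,y,z=np.moveaxis(w,-1,0)
R=w[(x>.51)&(x<.62)&(y>.17)&(y<.225)&(z>.07)&(z<.11)]
f=lambda p:np.hypot(R[:,0]-p[0],R[:,1]-p[1])-.020
r=least_squares(f,[.557,.199],loss="soft_l1",f_scale=.002); print("ring",len(R),r.x.round(4),np.median(abs(r.fun)),np.median(R[:,2]))
for s in (a,b):
    w=cloud(s);x,y,z=np.moveaxis(w,-1,0)
    P=w[(x>.5)&(x<.6)&(y>.03)&(y<.075)&(z>.071)&(z<.1)]; P=P[np.argsort(P[:,1])]; print(P[::3].round(3).tolist())
E
```

```text
[0.55238752 0.15110784 0.07380915] [-0.98118186 -0.22915277 -0.83008567]
ring 86 [0.5548 0.1982] 0.0017076970836083748 0.0887279344203874
[[0.543, 0.047, 0.089], [0.541, 0.049, 0.089], [0.543, 0.052, 0.091], [0.541, 0.052, 0.089], [0.546, 0.055, 0.09], [0.545, 0.059, 0.091], [0.546, 0.062, 0.088], [0.543, 0.067, 0.089], [0.545, 0.07, 0.091], [0.548, 0.07, 0.089], [0.544, 0.071, 0.097], [0.549, 0.072, 0.094], [0.539, 0.074, 0.096], [0.544, 0.074, 0.094], [0.537, 0.074, 0.09]]
[[0.54, 0.047, 0.078], [0.54, 0.05, 0.085], [0.539, 0.051, 0.082], [0.543, 0.055, 0.087], [0.539, 0.062, 0.091], [0.546, 0.065, 0.088], [0.538, 0.07, 0.094], [0.537, 0.073, 0.083], [0.539, 0.074, 0.092]]
```

View pics/e.png

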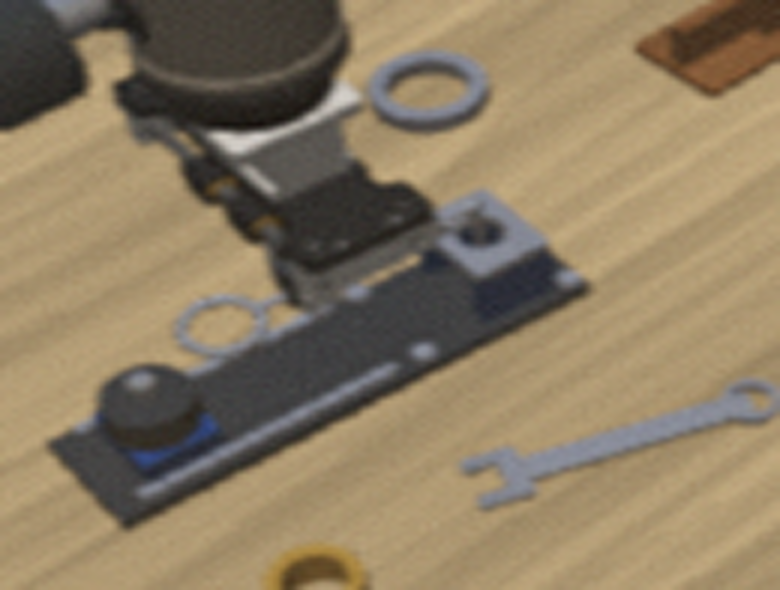

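The hook is in the hole (481,235), slack, and the ring is at (222,325) short of the post. Now stretch.

Emit:
servo_tool(xyz=[[0,-10,-1],[0,-20,-1],[-1,-30,-1],[-1,-40,-1],[-1,-46,-1],[-1,-50,-1],[-1,-50,-1],[-1,-50,-1]], rot=[[0,0,0],[0,0,0],[0,0,0],[0,0,0],[0,0,0],[0,0,0],[0,0,0],[0,0,0]], hand=[-1,-1,-1,-1,-1,-1,-1,-1])

```text
time: 6.95
eef_pos: [0.556, 0.2003, 0.0742]
tcp_rot: [[0.995, -0.099, -0.001], [-0.099, -0.995, -0.002], [-0.001, 0.002, -1.0]]
wrist_force: [0.1, -7.7, -1.7]
finger_gap: 0.0141
```

```bash
cat > look.py <<'E'
from meas import *
import sys
from scipy.optimize import least_squares
zc=float(sys.argv[1])
b=snapshot("side"); a=snapshot("top")
o=get_obs(); print(o["eef_pos"],o["wrist_force"])
im=cv2.resize(b["img"][160:280,110:240],(780,590),interpolation=cv2.INTER_CUBIC); cv2.imwrite("pics/"+sys.argv[2],im[...,::-1])
w=cloud(b);x,y,z=np.moveaxis(w,-1,0)
i=b["img"].astype(int).sum(-1)
R=w[(x>.51)&(x<.61)&(y>.215)&(y<.28)&(z>zc-.005)&(z<zc+.009)&(i>230)]
f=lambda p:np.hypot(R[:,0]-p[0],R[:,1]-p[1])-.020
r=least_squares(f,[.557,.245],loss="soft_l1",f_scale=.002); print("ring",len(R),r.x.round(4),np.median(abs(r.fun)),np.median(R[:,2]))
for s in (a,b):
    w=cloud(s);x,y,z=np.moveaxis(w,-1,0)
    P=w[(x>.52)&(x<.57)&(y>.03)&(y<.075)&(z>zc-.005)&(z<zc+.01)&(z>.0635)]; P=P[np.argsort(P[:,1])]; print(P[:30:3].round(3).tolist())
E
python3 look.py .086 f.png
```

```text
[0.55599838 0.20025167 0.07415569] [ 0.50844861 -7.30292237 -1.01602019]
ring 90 [0.5581 0.2475] 0.0016720499748357782 0.08870868430846812
[[0.543, 0.057, 0.088], [0.545, 0.06, 0.09], [0.545, 0.062, 0.09], [0.545, 0.067, 0.09], [0.545, 0.069, 0.093], [0.548, 0.072, 0.09], [0.543, 0.075, 0.089]]
[[0.542, 0.056, 0.089], [0.542, 0.059, 0.091], [0.544, 0.062, 0.088], [0.54, 0.068, 0.095], [0.54, 0.073, 0.09]]
```

View pics/f.png

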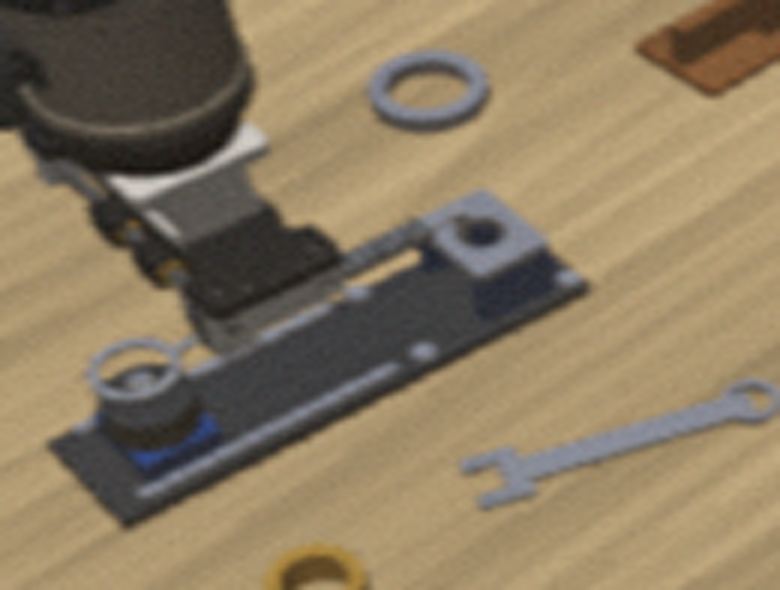

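The ring (140,372) encircles the head, and the spring is stretched with a 7.5 N pull. Lowering onto the collar.

Emit:
servo_tool(xyz=[[0,0,6],[0,0,12],[0,0,17],[0,0,21],[0,0,24],[0,0,24],[0,0,24],[0,0,24]], rot=[[0,0,0],[0,0,0],[0,0,0],[0,0,0],[0,0,0],[0,0,0],[0,0,0],[0,0,0]], hand=[-1,-1,-1,-1,-1,-1,-1,-1])

```text
time: 8.05
eef_pos: [0.5563, 0.2009, 0.0506]
tcp_rot: [[0.995, -0.099, 0.0], [-0.099, -0.995, -0.001], [0.0, 0.001, -1.0]]
wrist_force: [-0.3, -7.5, 3.6]
finger_gap: 0.014
```

```bash
python3 look.py .064 g.png
```

```text
[0.55624194 0.20090386 0.0506264 ] [-0.83925361 -7.78684653  3.41292211]
ring 100 [0.5578 0.2443] 0.0018661356156841943 0.06593808049462102
[[0.557, 0.03, 0.064], [0.525, 0.034, 0.064], [0.557, 0.041, 0.064], [0.529, 0.052, 0.065], [0.544, 0.058, 0.069], [0.556, 0.059, 0.064], [0.527, 0.06, 0.064], [0.569, 0.062, 0.065], [0.546, 0.062, 0.072], [0.543, 0.065, 0.072]]
[[0.54, 0.036, 0.064], [0.552, 0.054, 0.064], [0.541, 0.058, 0.072], [0.543, 0.061, 0.068], [0.569, 0.064, 0.064], [0.562, 0.07, 0.064], [0.541, 0.072, 0.065], [0.542, 0.074, 0.071]]
```

View pics/g.png

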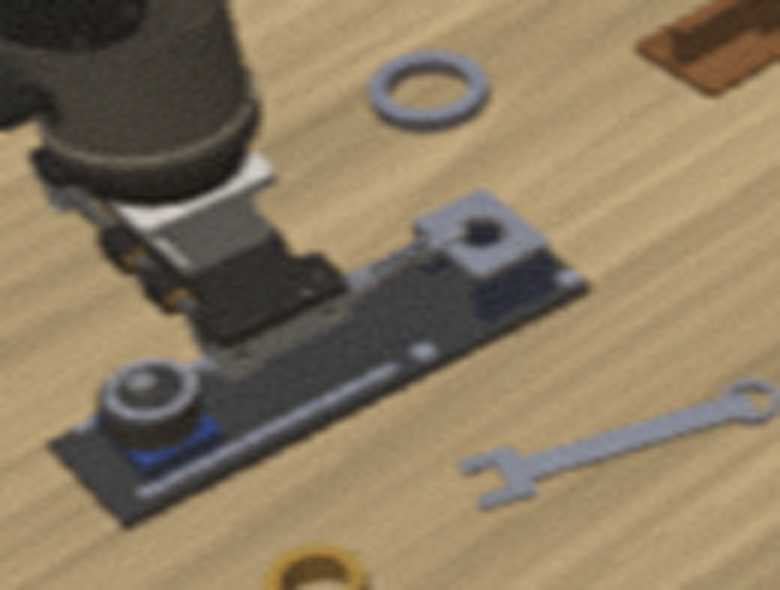

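The ring lies around the post on the collar (152,395) with the head above it. Ease the post into contact with the eye, then open.

Emit:
servo_tool(xyz=[[0,3,0],[0,6,0],[0,9,0],[0,11,0],[0,12,0],[0,12,0],[0,12,0]], rot=[[0,0,0],[0,0,0],[0,0,0],[0,0,0],[0,0,0],[0,0,0],[0,0,0]], hand=[-1,-1,-1,-1,-1,-1,-1])

```text
time: 9.02
eef_pos: [0.5553, 0.1918, 0.0507]
tcp_rot: [[0.995, -0.097, 0.001], [-0.097, -0.995, 0.003], [0.001, -0.004, -1.0]]
wrist_force: [4.0, 9.6, -5.2]
finger_gap: 0.0138
```

```bash
python3 look.py .064 h.png
```

```text
[0.5553677  0.19177292 0.05074154] [ 3.73658289  9.26581029 -4.72283875]
ring 100 [0.558  0.2362] 0.0020818247339782787 0.06550295704013265
[[0.525, 0.031, 0.064], [0.533, 0.034, 0.064], [0.532, 0.037, 0.066], [0.553, 0.04, 0.067], [0.557, 0.043, 0.064], [0.544, 0.057, 0.072], [0.569, 0.059, 0.064], [0.529, 0.06, 0.064], [0.527, 0.063, 0.065], [0.569, 0.064, 0.066]]
[[0.546, 0.03, 0.064], [0.523, 0.038, 0.065], [0.557, 0.058, 0.064], [0.543, 0.061, 0.068], [0.542, 0.063, 0.065], [0.556, 0.063, 0.064], [0.543, 0.065, 0.072], [0.546, 0.071, 0.069]]
```

The post has contact. Back off 1.5 mm, so the load is near neutral, and release.

Emit:
servo_tool(xyz=[[0,-1.5,0],[0,-1.5,0],[0,-1.5,0],[0,-1.5,0],[0,-1.5,0],[0,-1.5,0],[0,-1.5,0],[0,-1.5,-30],[0,-1.5,-70],[0,-1.5,-120],[0,-1.5,-170],[0,-1.5,-170],[0,-1.5,-170],[0,-1.5,-170]], rot=[[0,0,0],[0,0,0],[0,0,0],[0,0,0],[0,0,0],[0,0,0],[0,0,0],[0,0,0],[0,0,0],[0,0,0],[0,0,0],[0,0,0],[0,0,0],[0,0,0]], hand=[-1,-1,0,0,0,0,0,0,0,0,0,0,0,0])

```text
time: 10.88
eef_pos: [0.5545, 0.1902, 0.2191]
tcp_rot: [[0.995, -0.099, -0.002], [-0.099, -0.995, -0.001], [-0.002, 0.001, -1.0]]
wrist_force: [0.7, -0.3, 0.7]
finger_gap: 0.047
```

```bash
python3 look.py .064 i.png
```

```text
[0.55470245 0.1902528  0.2193477 ] [ 0.10155326 -0.65637677  0.02055292]
ring 111 [0.5582 0.2369] 0.0019353368259758565 0.06526695488520073
[[0.533, 0.032, 0.066], [0.522, 0.036, 0.065], [0.562, 0.044, 0.064], [0.524, 0.052, 0.066], [0.543, 0.058, 0.065], [0.546, 0.06, 0.072], [0.558, 0.062, 0.064], [0.527, 0.063, 0.064], [0.541, 0.065, 0.07], [0.544, 0.065, 0.069]]
[[0.565, 0.031, 0.064], [0.566, 0.038, 0.064], [0.554, 0.052, 0.066], [0.543, 0.057, 0.069], [0.53, 0.061, 0.064], [0.54, 0.064, 0.069], [0.54, 0.068, 0.072], [0.54, 0.072, 0.07], [0.543, 0.074, 0.064]]
```

View pics/i.png

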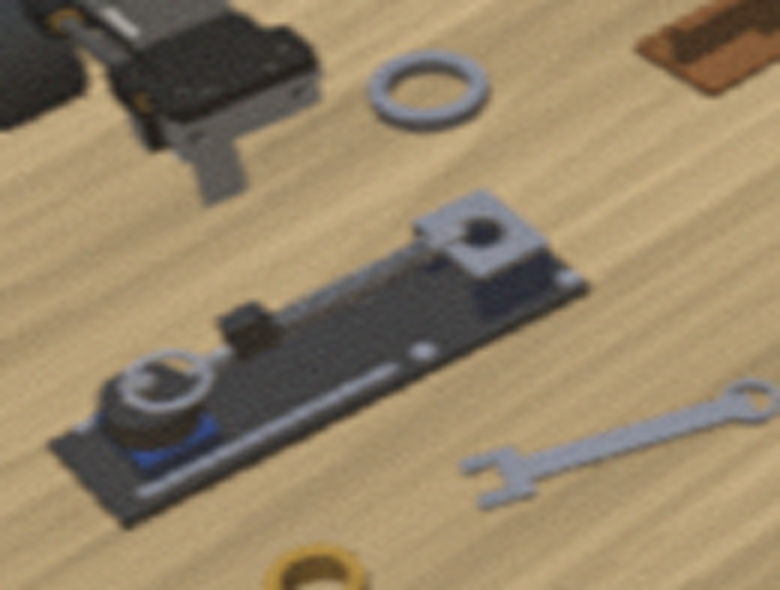

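The spring is released: the ring rests on the collar with the head poking through (145,382), and the hook is in the hole (470,238). The gripper is clear above.

```bash
python3 -c "
from plant import *
sign_off(); print(get_obs()['time'])"
```

```text
the job is handed in; nothing more can be done
the job is handed in; nothing more can be done
```

The long spring is fitted and the job is handed in, at about 11 s of the 38 s allowed. I put the hook in the anchor hole while the spring was slack, stretched the spring, and lowered its eye over the post onto the collar. I then eased the eye against the post, let go and lifted clear.

After release I checked once more, with these results:

| Check | Measured | Limit |
|---|---|---|
| Eye centre from post axis | about 11 mm | 18 mm |
| Eye ring height | surface at 65 mm, so centre about 63 mm, under the head | 55–70 mm |
| Hook from hole axis | about 9 mm | 16 mm |
| Hook bend above plate | about 6–9 mm | 20 mm |
| Hook to eye centre | about 179 mm | over 158 mm |
| Wrist force, gripper clear | about 0 N | – |

- **Cameras:** the top and side views disagreed by about 3 mm in x, which is within the clearances.
- **Not measured:** I judged the spring to be at rest from one look after release, without measuring its speed. The sign-off reports no verdict, and no check failed.

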